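Unlock the sample cabinet with its square key and draw out the vial tray

ROBOT

A 6-joint arm with a two-finger parallel gripper is mounted at the origin on the work surface. World frame = base frame: x ahead of the robot, y to its left, z up, the work surface at z = 0. Lengths are in mm, angles in degrees, forces in N, time in s.
With the tool pointing down it reaches from about 300 to 850 mm from the base axis. Payload 4.2 kg.
Tool frame: the origin (TCP) lies midway between the tips of the shut fingers; the grasp point (between the pads) lies 19 mm behind it; z points along the fingers, y is the direction in which the jaws open and shut (so a half turn about z gives the same grasp; the last joint's range is limited). The gripper opens to 91 mm and grips with 3 to 60 N. Pads are 32 mm wide; open, the fingers measure 118 mm over their backs; the gripper's body (76 mm by 178 mm) begins 60 mm behind the grasp point.
Start: joints at [-1.146, 18.312, 89.639, -0, 72.044, -1.146], TCP at [575.016, 0, 213.976] pointing down, gripper open.
Joint ranges: [-177.97, 177.97], [-48.28, 115.42], [12.27, 149.76], [-77.06, 257.06], [2.81, 150.46], [-146.56, 146.56]. Speed limits (degrees/s): [147.25, 147.25, 180, 180, 180, 180].

INTERFACE

Orientations are given as [roll, pitch, yaw] about the fixed x, y, z axes, in that order (R = Rz(yaw) Ry(pitch) Rx(roll)).
In Python, from workcell import env gives the robot as it stands.
- The arm moves only by the shell command python3 -m jog 'ROWS' [FORCE]. ROWS is JSON, a list of rows, each an object of numbers: "dx", "dy", "dz": the shift along the world's x, y, z in m; "wx", "wy", "wz": the turn, a rotation vector about the world's x, y, z in rad; "grip": the gripper's target within -1 to 1 (shut at 1, half-way at 0, fully open at -1). In form: [{"dx": .., "dy": .., "dz": .., "wx": .., "wy": .., "wz": .., "grip": ..}, ...]. A call has 1 to 10 rows; each row shifts and turns the commanded pose from where the row before left it; what a row does not reach is not made up. A row lasts 1/10 s, in which the tool goes at most 50 mm and 8.59 degrees, less where a joint would pass 70% of its speed; a pose out of reach is approached as far as the arm can. A call with a gripper value outside its range is refused whole. The fingers move at their own pace and stop on an object; FORCE is the grip in N (left out, the last holds). Time passes only in rows, so rows that do not move let the fingers close. It gives the time, the measured TCP pose, the force and the opening at its end, in the units of the state.
- env.state(): the state, without advancing time (a new reading comes with each control period).
- env.grab_frame(name): name is "scene" or "side" or "wrist"; returns the picture (400x640x3 uint8, red, green, blue); there is no depth.
- env.get_calibration(name): a dict with "fx", "fy", "cx", "cy" (pixels), "R" (3x3) and "t" (3): a world point X has camera coordinates R X + t. Camera axes: x right, y down, z forward; pixel columns grow to the right and rows downward; lengths in mm; the calibration is good to about 2 mm. A picture is of the moment at which its call begins: read the wrist's pose just before it. get_calibration takes no time and is no camera call; for the wrist camera it gives the pose at the moment of the call.
- env.job_done(): hands the job in, once; it reports no verdict.
The state is a dict: "time_s": time; "qpos": joint angles; "qvel": joint speeds; "effort": joint torques, N m; "ee_pos": TCP position; "ee_rot": TCP orientation; "force": force on the tool from outside, world axes, zero at the start; "torque": the same for the moment, N m; "gripper_width": finger opening in mm.
Only numpy, scipy, OpenCV 4.12 (cv2) and the standard library are available. Lean on these libraries where they do the work, as an engineer would, in place of code of your own. Each camera call takes 0.05 s, during which the arm holds its last target. There are 200 camera calls.

TASK

Take the red-handled key from its orange stand, push its square end fully home in the recess of the lock on top of the sample cabinet, and turn the lock clockwise (seen from above) until it stops. Leave the key standing in the lock, then draw the vial tray out to its stop, without disturbing the glassware and other things around.

Things in the scene. Friction and masses are not known exactly. Their poses are not given: they have to be found in the camera images.
- key_grip (a point): Centre of the key's red block handle, 64 long (its x), 22 thick (its y), 35 high, with upright flat sides. The key stands upright in its stand at first; 105 long in all, 180 g: under the handle a round steel shaft 16 across, then a square end 20 x 20, 30 long, sides parallel to the handle's, its lowest 6 tapering to 12 x 12. z up.
- key_tip (a point): Centre of the key's lowest face, 87.5 below key_grip; same axes.
- key_stand: Orange block 80 x 80 x 50 fixed to the bench, origin at the centre of its underside, z up. In the middle of its top is a square hole 22 x 22, 35 deep, in which the key stands, key_tip 15 above the bench and the handle's long side along the stand's x. It may be left or right of the cabinet.
- lock_mouth (a point): Centre of the mouth of the lock's square recess, on the lock's axis, 140 above the bench. Recess 22 x 22, 24 deep, its sides along this point's x and y, which turn with the lock; z up. The key fits in any of the four quarter turns. The lock is a blue disc with a steel square middle, flush in a grey collar (90 across, 28 high) on the cabinet's top: fingers cannot grip it.
- lock (a joint): Turn of the lock, rad, grows clockwise seen from above; starts between 0 and 0.2, stop at 1.4. A white mark on the disc goes from the collar's red dot (shut) to its green dot (open). It stays where it is left; friction about 0.08 N m; the key has about 0.1 rad of free play each way. A bolt under it holds the tray shut until it has turned about 0.7.
- cabinet: White and blue sample cabinet fixed to the bench, 240 deep (its x) x 230 wide (its y) x 110 high, origin at the centre of its underside. Its front, where the tray is, faces its own -x, roughly to the robot; the front face lies at its x = -120. The lock's axis is at its x = -30, y = -55.
- tray_handle (a point): Middle of the tray's dark bar handle: a level round bar 11 thick, 100 long along the cabinet's y, 80 above the bench (30 below the cabinet's top), 35 in front of the tray's face: the gap between bar and face is 29, open above and below. Two posts join it to the face 42 either side of its middle. Axes as the cabinet's; moves with the tray.
- tray (a joint): How far the tray is drawn out, m, along the cabinet's -x: 0 shut, stop at 0.08. Needs about 2 to 4 N. It stays where it is left.
- tube_rack: Bystander: white test-tube rack, 80 x 170 x 92 (its long side along its y), ten tubes with blue and red caps. Origin at the centre of its underside.
- amber_bottle: Bystander: amber glass jar, 72 across, 150 high. Origin at the centre of its underside.
- beaker: Bystander: clear beaker, 76 across, 100 high. Origin at the centre of its underside.
- wash_bottle: Bystander: white wash bottle with red cap and spout, 68 across, 160 high; its spout reaches 50 out along its -x. Origin at the centre of its underside.
- flask: Bystander: conical glass flask, 84 across at the foot, 120 high. Origin at the centre of its underside.
- cream_jar: Bystander: small white jar with blue lid, 52 across, 60 high, standing on the rear left of the cabinet's top. Origin at the centre of its underside.
- dishes: Bystander: stack of clear dishes, 90 across, 30 high. Origin at the centre of its underside.
Not all that is in view belongs to the job. There is more than one size of the part that bears key_grip; the job needs the largest.

How it is judged (in metres and radians):
On the way, in this order (a step that is already met when the one before it is completed fails the run):
1. the key's square end is in the recess of the lock, at least 12 mm deep (z of key_tip in the frame of lock_mouth below -0.012 m and horizontal distance between key_tip and lock_mouth below 0.006 m and angle between key_tip's own z axis and vertical below 0.15 rad), for 0.2 s.
2. the lock is turned clockwise to its stop with the key fully home in it (z of key_tip in the frame of lock_mouth below -0.019 m and horizontal distance between key_tip and lock_mouth below 0.006 m and angle between key_tip's own z axis and vertical below 0.15 rad and value of joint lock above 1.2 rad), for 0.2 s.
At the end, for the whole second after the job is handed in: The tray is drawn out to its stop (within 6 mm of 80 mm) and at rest, the lock is turned to within 0.2 rad of its stop at 1.4 rad, and the key stands released in the lock's recess, its end at least 19 mm below the mouth, within 6 mm of the axis and upright within 0.15 rad (all of step 2 and value of joint tray above 0.074 m and velocity of joint tray between -0.01 and 0.01 m/s and linear speed of key below 0.02 m/s); the robot touches nothing.
It fails at once if any of the bystanders is moved more than 30 mm (distance of any of tube_rack, amber_bottle, beaker, wash_bottle, flask, cream_jar, dishes from where it was at the start of the episode above 0.03 m).
It fails at once if any of the bystanders is tipped more than 0.5 rad (angle between any of tube_rack, amber_bottle, beaker, wash_bottle, flask, cream_jar, dishes's own z axis and vertical above 0.5 rad).
It also fails if it takes over 69 s, if anything falls off the work surface, if the arm or the gripper's body presses on something with over 40 N, if the wrist force passes 120 N, or if a joint passes its speed limit or range.

## Working session

There is one attempt and no reset: what is moved stays moved. The work goes in short steps, Python scripts to look and compute and a shell command to move; the robot and the scene stay as the last step left them, time stands still between calls to the robot, and variables do not carry over. Pictures are saved under pics/ and viewed, about 8 in all and at most 12, crops included, and the job is handed in when it is done.

```bash
mkdir -p pics; cat > h.py <<'E'
import numpy as np, cv2
from workcell import env
def grab(name,fn=None):
    c=env.get_calibration(name); im=env.grab_frame(name)
    if fn: cv2.imwrite(fn,im[:,:,::-1])
    return im,c
def ray(c,u,v):
    R=np.array(c["R"]);t=np.array(c["t"]);d=R.T@np.array([(u-c["cx"])/c["fx"],(v-c["cy"])/c["fy"],1]);return -R.T@t,d
def onz(c,u,v,z):
    o,d=ray(c,u,v);return o+d*(z-o[2])/d[2]
def proj(c,X):
    p=np.array(c["R"])@np.array(X)+np.array(c["t"]);return p[0]/p[2]*c["fx"]+c["cx"],p[1]/p[2]*c["fy"]+c["cy"]
E
python3 - <<'E'
from h import *
a,ca=grab("scene","pics/scene.png");b,cb=grab("side","pics/side.png");w,cw=grab("wrist","pics/wrist.png")
print(ca,cb,cw,env.state())
E
```

```text
{'fx': 387.3672995143795, 'fy': 387.3672995143795, 'cx': 318.531105381752, 'cy': 202.89194576679722, 'R': array([[ 0.69797706,  0.71610017, -0.0053458 ],
       [ 0.61664182, -0.60479792, -0.50395669],
       [-0.36411659,  0.34845377, -0.86371238]]), 't': array([-386.78520035, -296.41362787, 1361.65199931])} {'fx': 508.1339046747599, 'fy': 508.1339046747599, 'cx': 324.01436527874694, 'cy': 203.2682472331646, 'R': array([[-0.98273385, -0.18494163, -0.00554684],
       [-0.12948466,  0.70884535, -0.69337724],
       [ 0.13216617, -0.68068705, -0.72055342]]), 't': array([ 551.16082933,  133.0296822 , 1296.03183222])} {'fx': 342.47024586535446, 'fy': 342.47024586535446, 'cx': 318.4901443492951, 'cy': 199.50109424364624, 'R': array([[ 9.99998037e-01,  4.44632040e-04, -1.93069582e-03],
       [ 9.68737117e-04, -9.59789665e-01,  2.80718472e-01],
       [-1.72824546e-03, -2.80719791e-01, -9.59788212e-01]]), 't': array([-573.970519  ,  -33.40853554,  391.30993682])} {'time_s': 0.15, 'qpos': array([-1.14555481e+00,  1.83434694e+01,  8.96889801e+01, -2.76257690e-03,
        7.20444249e+01, -1.14655479e+00]), 'qvel': array([ 0.04377833, -0.09806274, -0.2486481 ,  0.03083085,  0.00453059,
       -0.01937436]), 'effort': array([-5.72294630e-04, -4.12774551e+01, -2.32154489e+01,  7.26667210e-02,
        4.33494255e-02, -9.00343002e-05]), 'ee_pos': array([ 5.74628104e+02, -3.57514137e-03,  2.13320273e+02]), 'ee_rot': array([-1.79923088e+02,  1.08811356e-03,  9.00018541e+01]), 'force': array([ 0.1942235 , -0.1943289 ,  0.19681084]), 'torque': array([ 0.02304269, -0.03360223, -0.01798392]), 'gripper_width': 91.04317932661516}
```

View pics/scene.png

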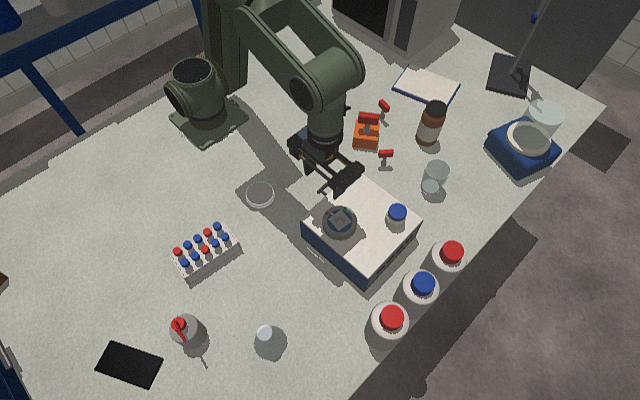

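View pics/side.png

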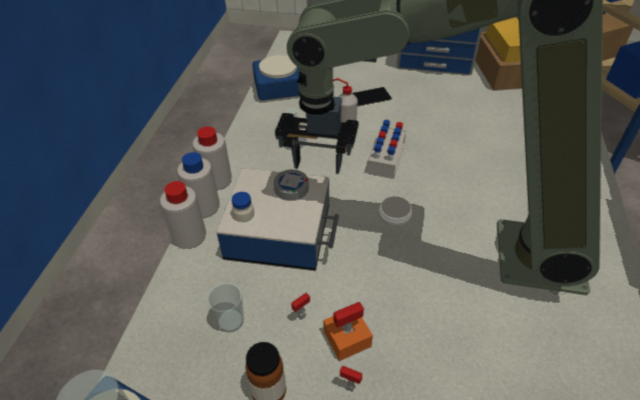

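Scene view: stand and key at about (367,130), cabinet at (360,230) with the lock at (340,222). Side view: key handle at (348,314), lock at (291,183), tray handle at (328,235). Two small red decoy keys lie beside the stand.

```bash
python3 - <<'E'
from h import *
ims={n:cv2.imread(f"pics/{n}.png") for n in("scene","side")}
cs={n:env.get_calibration(n) for n in ims}
for n,im in ims.items():
    c=cs[n]; hsv=cv2.cvtColor(im,cv2.COLOR_BGR2HSV)
    box={"scene":(340,90,400,165),"side":(285,285,385,390)}[n]
    for nm,lo,hi,z in(("red",(0,150,90),(6,255,255),120),("red2",(174,150,90),(180,255,255),120),("or",(7,150,90),(18,255,255),50)):
        m=cv2.inRange(hsv,lo,hi); mm=np.zeros_like(m); x0,y0,x1,y1=box; mm[y0:y1,x0:x1]=m[y0:y1,x0:x1]
        k,l,s,ce=cv2.connectedComponentsWithStats(mm)
        for i in range(1,k):
            if s[i,4]>25: print(n,nm,s[i],ce[i].round(1),onz(c,*ce[i],z).round(0))
# view crops, enlarged
A=cv2.resize(ims["scene"][90:290,290:430],None,fx=4,fy=4,interpolation=cv2.INTER_CUBIC)[:600]
cv2.imwrite("pics/s.png",np.hstack([cv2.resize(ims["scene"][170:290,295:425],(390,360),interpolation=cv2.INTER_CUBIC),cv2.resize(ims["side"][160:280,210:340],(390,360),interpolation=cv2.INTER_CUBIC)]))
# rough lock centre
print("lock",onz(cs["scene"],340,220,140),onz(cs["side"],291,181,140))
E
```

```text
scene red [379 100  11   9  46] [384.1 103.8] [452. 391. 120.]
scene red [359 112  20   8 110] [368.3 115.3] [450. 319. 120.]
scene red [379 150  14   4  54] [385.5 151.4] [580. 250. 120.]
scene or [352 119  28  31 512] [365.1 135.7] [463. 300.  50.]
side red [292 294  17  17 162] [300.4 301.6] [550. 321. 120.]
side red [334 302  29  25 422] [348.5 314. ] [447. 332. 120.]
side red [340 366  22  17 173] [350.8 373.2] [423. 457. 120.]
side or [ 324  316   48   44 1153] [349. 337.] [441. 344.  50.]
lock [650.90032885 -16.00293913 140.        ] [647.55624905 -12.12763938 140.        ]
```

View pics/s.png

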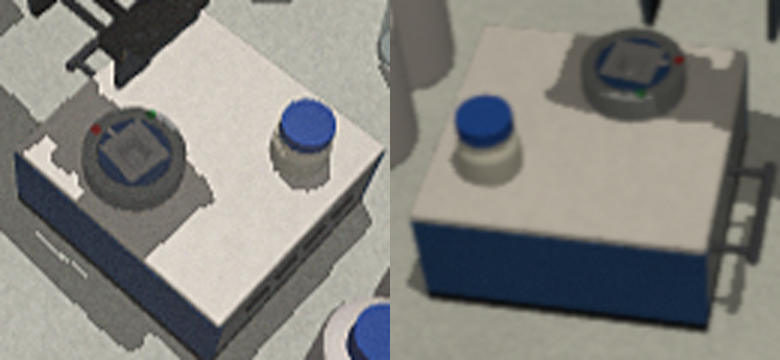

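The crop shows the lock's square mid-disc, with the red and green dots on the near side, and the cream jar at the rear left. I'll move the wrist camera over the key.

```bash
python3 -m jog '[{"dx":-0.015,"dy":0.028,"dz":0.005,"grip":-1},{"dx":-0.015,"dy":0.028,"dz":0.005},{"dx":-0.015,"dy":0.028,"dz":0.005},{"dx":-0.015,"dy":0.028,"dz":0.005},{"dx":-0.015,"dy":0.028,"dz":0.005},{"dx":-0.015,"dy":0.028,"dz":0.005},{"dx":-0.015,"dy":0.028,"dz":0.005},{"dx":-0.015,"dy":0.028,"dz":0.005},{"dx":0},{"dx":0}]'
python3 - <<'E'
from h import *
im,c=grab("wrist","pics/w1.png"); print(env.state()["ee_pos"],env.state()["qpos"])
h=cv2.cvtColor(im,cv2.COLOR_RGB2HSV)
m=cv2.inRange(h,(0,150,60),(6,255,255))|cv2.inRange(h,(174,150,60),(180,255,255))
cs,_=cv2.findContours(m,cv2.RETR_EXTERNAL,cv2.CHAIN_APPROX_NONE)
for q in cs:
    if cv2.contourArea(q)>100:
        r=cv2.minAreaRect(q);b=cv2.boxPoints(r);print(r,[onz(c,*p,120).round(1)[:2] for p in b], onz(c,*r[0],120))
E
```

```text
[5.74734016e+02 4.89761798e-03 2.13457799e+02] [-1.14536635e+00  1.83376036e+01  8.96773660e+01 -1.20179733e-03
  7.20420025e+01 -1.14565164e+00]invalid input
```

View pics/w1.png

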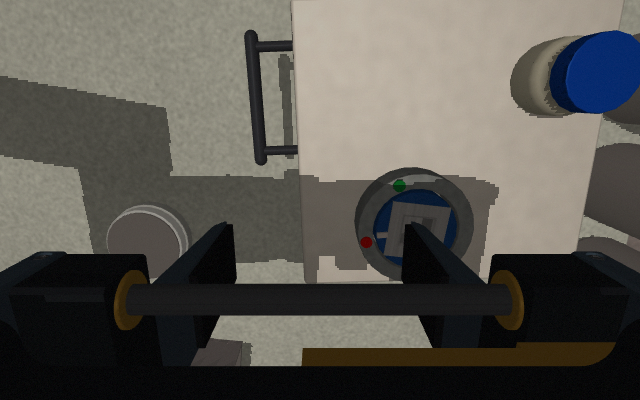

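The arm did not move because the rows were refused. The wrist view happens to show the tray handle at (255,98), the lock at (413,222), and the red dot, green dot and white mark. I'll retry with complete rows.

```bash
python3 -m jog '[{"dx":-0.015,"dy":0.028,"dz":0.005,"wx":0,"wy":0,"wz":0,"grip":-1},{"dx":-0.015,"dy":0.028,"dz":0.005,"wx":0,"wy":0,"wz":0,"grip":-1},{"dx":-0.015,"dy":0.028,"dz":0.005,"wx":0,"wy":0,"wz":0,"grip":-1},{"dx":-0.015,"dy":0.028,"dz":0.005,"wx":0,"wy":0,"wz":0,"grip":-1},{"dx":-0.015,"dy":0.028,"dz":0.005,"wx":0,"wy":0,"wz":0,"grip":-1},{"dx":-0.015,"dy":0.028,"dz":0.005,"wx":0,"wy":0,"wz":0,"grip":-1},{"dx":-0.015,"dy":0.028,"dz":0.005,"wx":0,"wy":0,"wz":0,"grip":-1},{"dx":-0.015,"dy":0.028,"dz":0.005,"wx":0,"wy":0,"wz":0,"grip":-1},{"dx":0,"dy":0,"dz":0,"wx":0,"wy":0,"wz":0,"grip":-1},{"dx":0,"dy":0,"dz":0,"wx":0,"wy":0,"wz":0,"grip":-1}]'
python3 - <<'E'
from h import *
im,c=grab("wrist","pics/w2.png"); print(env.state()["ee_pos"],env.state()["qpos"])
h=cv2.cvtColor(im,cv2.COLOR_RGB2HSV)
m=cv2.inRange(h,(0,150,60),(6,255,255))|cv2.inRange(h,(174,150,60),(180,255,255))
cs,_=cv2.findContours(m,cv2.RETR_EXTERNAL,cv2.CHAIN_APPROX_NONE)
for q in cs:
    if cv2.contourArea(q)>100:
        r=cv2.minAreaRect(q);b=cv2.boxPoints(r);print(r,[onz(c,*p,120).round(1)[:2] for p in b], onz(c,*r[0],120))
E
```

```text
time_s: 1.2
ee_pos: [454.8, 224.2, 253.9]
ee_rot: [180.0, 0.0, 90.1]
force: [0.1, 0.3, 0.4]
gripper_width: 91.3
[455.06383284 223.59318781 253.74020771] [ 2.48940847e+01  1.07856476e+01  9.42106481e+01 -4.18725765e-02
  7.50244502e+01  2.48828294e+01]
((420.81719970703125, 118.89308166503906), (18.8513240814209, 48.083335876464844), 41.6335334777832) [array([523.9, 276. ]), array([549.1, 306.1]), array([562.1, 295.9]), array([537.1, 265.1])] [543.1992292  286.02461933 120.        ]
((311.0315246582031, 77.90377807617188), (27.4088077545166, 76.55370330810547), 51.842769622802734) [array([415.5, 309. ]), array([466., 346.]), array([480.3, 329.5]), array([429.4, 291.3])] [448.18324767 319.36058826 120.        ]
```

View pics/w2.png

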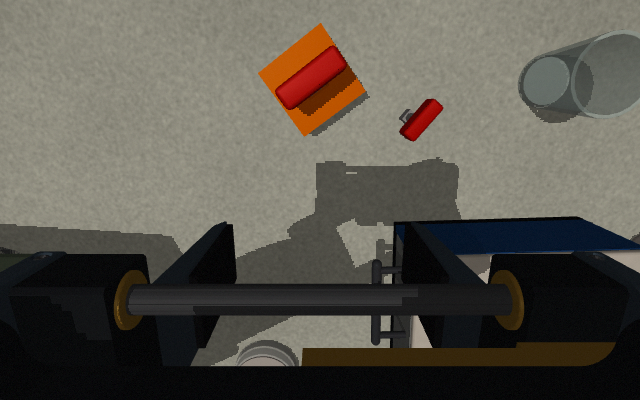

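The wrist view shows the key handle at (311,78) on the orange block, with long axis about 36° in the world, and a small decoy at (421,119). I'll cross-check against the stand corners, take a first lock estimate from w1, and move above the key.

```bash
python3 - <<'E'
from h import *
c=env.get_calibration("wrist");P=[onz(c,*p,50)[:2] for p in((321,24),(259,72),(305,137),(369,96))]
P=np.array(P);print(P.round(1),"c",P.mean(0),[np.degrees(np.arctan2(*(P[i]-P[j])[::-1])).round(1) for i,j in((0,1),(3,2),(1,2),(0,3))])
# lock from w1 (start pose)
c0={'fx':342.47,'fy':342.47,'cx':318.49,'cy':199.5,'R':[[ 9.99998037e-01,4.44632040e-04,-1.93069582e-03],[ 9.68737117e-04,-9.59789665e-01,2.80718472e-01],[-1.72824546e-03,-2.80719791e-01,-9.59788212e-01]],'t':[-573.970519,-33.40853554,391.30993682]}
for nm,u,v,z in(("collar",413,222,138),("red",366,242,138),("green",399,186,138),("mark",382,236,140),("bar1",250,35,80),("bar2",261,160,80),("cabtop",294,0,110),("cabtop",304,280,110)): print(nm,onz(c0,u,v,z).round(1))
E
python3 -m jog '[{"dx":-0.001,"dy":0.012,"dz":-0.007,"wx":0,"wy":0,"wz":-0.117,"grip":-1},{"dx":-0.001,"dy":0.012,"dz":-0.007,"wx":0,"wy":0,"wz":-0.117,"grip":-1},{"dx":-0.001,"dy":0.012,"dz":-0.007,"wx":0,"wy":0,"wz":-0.117,"grip":-1},{"dx":-0.001,"dy":0.012,"dz":-0.007,"wx":0,"wy":0,"wz":-0.117,"grip":-1},{"dx":-0.001,"dy":0.012,"dz":-0.007,"wx":0,"wy":0,"wz":-0.117,"grip":-1},{"dx":-0.001,"dy":0.012,"dz":-0.007,"wx":0,"wy":0,"wz":-0.117,"grip":-1},{"dx":-0.001,"dy":0.012,"dz":-0.007,"wx":0,"wy":0,"wz":-0.117,"grip":-1},{"dx":0,"dy":0.012,"dz":-0.007,"wx":0,"wy":0,"wz":-0.117,"grip":-1},{"dx":0,"dy":0,"dz":0,"wx":0,"wy":0,"wz":0,"grip":-1},{"dx":0,"dy":0,"dz":0,"wx":0,"wy":0,"wz":0,"grip":-1}]'
python3 - <<'E'
from h import *
im,c=grab("wrist","pics/w3.png"); print(env.state()["ee_pos"],env.state()["ee_rot"])
h=cv2.cvtColor(im,cv2.COLOR_RGB2HSV)
m=cv2.inRange(h,(0,150,40),(6,255,255))|cv2.inRange(h,(174,150,40),(180,255,255))
cs,_=cv2.findContours(m,cv2.RETR_EXTERNAL,cv2.CHAIN_APPROX_NONE)
for q in cs:
    if cv2.contourArea(q)>100:
        r=cv2.minAreaRect(q);b=cv2.boxPoints(r);print(r,[onz(c,*p,120).round(1)[:2] for p in b], onz(c,*r[0],120))
E
```

```text
[[457.2 373.1]
 [393.6 328.4]
 [440.2 262.4]
 [507.6 304.9]] c [449.65846229 317.16893033] [np.float64(35.1), np.float64(32.2), np.float64(125.2), np.float64(126.5)]
collar [646.3 -11.7 138. ]
red [611.1 -28.2 138. ]
green [633.7  16.6 138. ]
mark [622.9 -22.3 140. ]
bar1 [518.5 128.1  80. ]
bar2 [522.7  25.9  80. ]
cabtop [556.7 145.9 110. ]
cabtop [561.3 -77.1 110. ]
time_s: 2.25
ee_pos: [448.4, 319.0, 197.6]
ee_rot: [180.0, 0.1, 36.5]
force: [0.9, 0.6, -0.2]
gripper_width: 91.3
[448.49050502 318.99722562 198.01579774] [1.79968110e+02 2.24930753e-02 3.64296298e+01]
((316.0, 201.5), (85.0, 28.0), 90.0) [array([471.4, 349.5]), array([483.5, 333. ]), array([429.8, 292.5]), array([416.8, 310.2])] [451.35748835 322.03342473 120.        ]
((199.94888305664062, 136.77796936035156), (21.422346115112305, 54.60154724121094), 47.29060745239258) [array([422.6, 429.6]), array([462. , 419.9]), array([458.9, 405.9]), array([418.9, 415.3])] [440.91328616 417.62377961 120.        ]
((427.42999267578125, 112.23788452148438), (54.28946304321289, 24.687925338745117), 81.38435363769531) [array([556.5, 318. ]), array([568.3, 306.1]), array([544.6, 276.9]), array([532.2, 289.3])] [550.66538134 297.89623749 120.        ]
```

```bash
python3 -m jog '[{"dx":0.0005,"dy":0.0005,"dz":-0.022,"wx":0,"wy":0,"wz":0,"grip":-1},{"dx":0.0005,"dy":0.0005,"dz":-0.022,"wx":0,"wy":0,"wz":0,"grip":-1},{"dx":0,"dy":0,"dz":-0.022,"wx":0,"wy":0,"wz":0,"grip":-1},{"dx":0,"dy":0,"dz":-0.022,"wx":0,"wy":0,"wz":0,"grip":-1},{"dx":0,"dy":0,"dz":-0.025,"wx":0,"wy":0,"wz":0,"grip":-1},{"dx":0,"dy":0,"dz":0,"wx":0,"wy":0,"wz":0,"grip":1},{"dx":0,"dy":0,"dz":0,"wx":0,"wy":0,"wz":0,"grip":1},{"dx":0,"dy":0,"dz":0,"wx":0,"wy":0,"wz":0,"grip":1},{"dx":0,"dy":0,"dz":0,"wx":0,"wy":0,"wz":0,"grip":1},{"dx":0,"dy":0,"dz":0,"wx":0,"wy":0,"wz":0,"grip":1}]' 25
python3 -m jog '[{"dx":0,"dy":0,"dz":0,"wx":0,"wy":0,"wz":0,"grip":1},{"dx":0,"dy":0,"dz":0,"wx":0,"wy":0,"wz":0,"grip":1},{"dx":0,"dy":0,"dz":0,"wx":0,"wy":0,"wz":0,"grip":1},{"dx":0,"dy":0,"dz":0,"wx":0,"wy":0,"wz":0,"grip":1}]' 60
```

```text
time_s: 3.3
ee_pos: [449.6, 321.3, 86.1]
ee_rot: [180.0, -0.1, 36.4]
force: [-0.1, 0.7, -0.4]
gripper_width: 54.2
time_s: 3.7
ee_pos: [449.0, 321.0, 85.0]
ee_rot: [180.0, 0.0, 36.4]
force: [0.6, -0.5, 0.1]
gripper_width: 22.2
```

```bash
python3 -m jog '[{"dx":0,"dy":0,"dz":0.006,"wx":0,"wy":0,"wz":0,"grip":1},{"dx":0,"dy":0,"dz":0.012,"wx":0,"wy":0,"wz":0,"grip":1},{"dx":0,"dy":0,"dz":0.020,"wx":0,"wy":0,"wz":0,"grip":1},{"dx":0,"dy":0,"dz":0.024,"wx":0,"wy":0,"wz":0,"grip":1},{"dx":0,"dy":0,"dz":0.024,"wx":0,"wy":0,"wz":0,"grip":1},{"dx":0,"dy":0,"dz":0.024,"wx":0,"wy":0,"wz":0,"grip":1},{"dx":0,"dy":0,"dz":0.024,"wx":0,"wy":0,"wz":0,"grip":1},{"dx":0,"dy":0,"dz":0.020,"wx":0,"wy":0,"wz":0,"grip":1},{"dx":0,"dy":0,"dz":0.010,"wx":0,"wy":0,"wz":0,"grip":1},{"dx":0,"dy":0,"dz":0,"wx":0,"wy":0,"wz":0,"grip":1}]'
python3 -m jog '[{"dx":0.010,"dy":-0.018,"dz":0,"wx":0,"wy":0,"wz":0.08,"grip":1},{"dx":0.016,"dy":-0.026,"dz":0,"wx":0,"wy":0,"wz":0.1,"grip":1},{"dx":0.018,"dy":-0.030,"dz":0,"wx":0,"wy":0,"wz":0.12,"grip":1},{"dx":0.018,"dy":-0.030,"dz":0,"wx":0,"wy":0,"wz":0.12,"grip":1},{"dx":0.018,"dy":-0.030,"dz":0,"wx":0,"wy":0,"wz":0.12,"grip":1},{"dx":0.018,"dy":-0.030,"dz":0,"wx":0,"wy":0,"wz":0.12,"grip":1},{"dx":0.016,"dy":-0.026,"dz":0,"wx":0,"wy":0,"wz":0.1,"grip":1},{"dx":0.010,"dy":-0.020,"dz":0,"wx":0,"wy":0,"wz":0.08,"grip":1},{"dx":0,"dy":0,"dz":0,"wx":0,"wy":0,"wz":0,"grip":1},{"dx":0,"dy":0,"dz":0,"wx":0,"wy":0,"wz":0,"grip":1}]'
python3 - <<'E'
from h import *
im,c=grab("wrist","pics/w4.png"); print(env.state()["ee_pos"],env.state()["ee_rot"])
np.save("c4.npy",c,allow_pickle=True)
E
```

```text
time_s: 4.7
ee_pos: [449.5, 321.3, 250.8]
ee_rot: [180.0, -0.2, 36.4]
force: [0.6, 0.1, -1.6]
gripper_width: 21.6
time_s: 5.7
ee_pos: [572.3, 110.8, 247.7]
ee_rot: [-179.8, 0.0, 84.4]
force: [-0.9, -0.6, -2.8]
gripper_width: 21.7
[572.2530757  111.37002995 248.00849151] [-1.79872320e+02 -2.85430614e-03  8.44506257e+01]
```

View pics/w4.png

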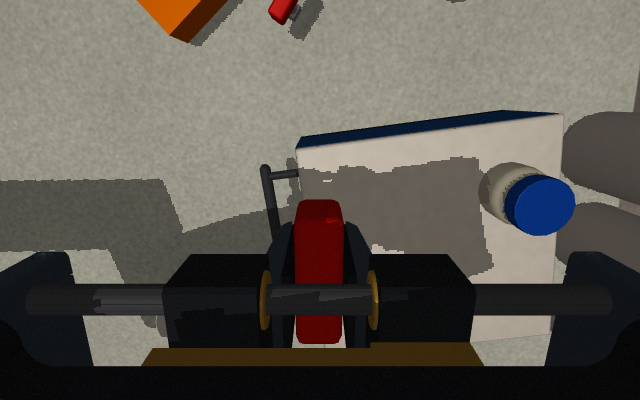

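The view shows the key gripped upright and centred, with the lock hidden by the hand. I'll pass to the far side (-y) so the wrist camera sees the lock.

```bash
python3 -m jog '[{"dx":0.006,"dy":-0.020,"dz":0,"wx":0,"wy":0,"wz":0.012,"grip":1},{"dx":0.010,"dy":-0.032,"dz":0,"wx":0,"wy":0,"wz":0.012,"grip":1},{"dx":0.011,"dy":-0.034,"dz":0,"wx":0,"wy":0,"wz":0.012,"grip":1},{"dx":0.011,"dy":-0.034,"dz":0,"wx":0,"wy":0,"wz":0.012,"grip":1},{"dx":0.011,"dy":-0.034,"dz":0,"wx":0,"wy":0,"wz":0.012,"grip":1},{"dx":0.011,"dy":-0.034,"dz":0,"wx":0,"wy":0,"wz":0.012,"grip":1},{"dx":0.010,"dy":-0.032,"dz":0,"wx":0,"wy":0,"wz":0.012,"grip":1},{"dx":0.004,"dy":-0.015,"dz":0,"wx":0,"wy":0,"wz":0.012,"grip":1},{"dx":0,"dy":0,"dz":0,"wx":0,"wy":0,"wz":0,"grip":1},{"dx":0,"dy":0,"dz":0,"wx":0,"wy":0,"wz":0,"grip":1}]'
python3 - <<'E'
from h import *
im,c=grab("wrist","pics/w5.png"); print(env.state()["ee_pos"],env.state()["ee_rot"])
np.save("c5.npy",c,allow_pickle=True)
print(proj(c,[646,-12,140]))
u,v=map(int,proj(c,[646,-12,140])); u0=max(u-80,0);v0=max(v-75,0);print(u0,v0)
cv2.imwrite("pics/w5c.png",cv2.resize(im[v0:v0+150,u0:u0+160,::-1],None,fx=4,fy=4,interpolation=cv2.INTER_CUBIC))
E
```

```text
time_s: 6.75
ee_pos: [646.7, -122.6, 248.6]
ee_rot: [-179.9, -0.1, 90.0]
force: [-0.1, 0.6, -1.9]
gripper_width: 21.6
[ 646.65416048 -122.26505355  248.78207341] [-1.79958488e+02 -5.98385550e-02  9.00578671e+01]
(np.float64(318.12869887574595), np.float64(54.705700330084056))
238 0
```

View pics/w5c.png

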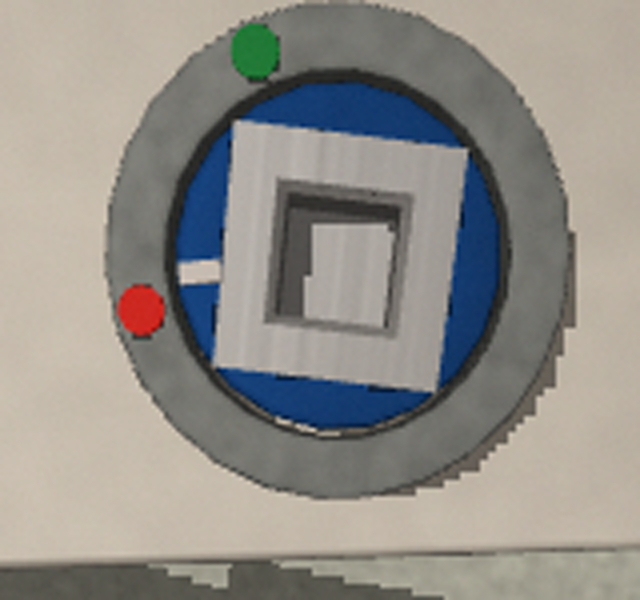

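The crop shows the lock clearly: steel square corners at (233,121), (468,149), (437,391) and (214,367), with the recess inside it and the white mark near the red dot.

```bash
python3 - <<'E'
from h import *
c=np.load("c5.npy",allow_pickle=True).item()
for Q in (((233,121),(468,149),(437,391),(214,367)),((277,180),(413,196),(397,337),(265,322))):
    P=np.array([onz(c,238+(x-1.5)/4,(y-1.5)/4,140)[:2] for x,y in Q])
    d1=P[1]-P[0]+P[2]-P[3];d2=P[0]-P[3]+P[1]-P[2]
    print(P.round(1).tolist(),P.mean(0),np.linalg.norm(d1)/2,np.linalg.norm(d2)/2,np.degrees(np.arctan2(d1[1],d1[0])),np.degrees(np.arctan2(d2[1],d2[0]))-90)
im=cv2.imread("pics/w5.png")
h=cv2.cvtColor(im,cv2.COLOR_BGR2HSV); m=cv2.inRange(h,(0,150,30),(6,255,255))|cv2.inRange(h,(174,150,30),(180,255,255));m[:150]=0
q=max(cv2.findContours(m,cv2.RETR_EXTERNAL,cv2.CHAIN_APPROX_NONE)[0],key=cv2.contourArea);x,y,w,hh=cv2.boundingRect(q);print(x,y,w,hh)
z=248.7+35
for u,v in((x,y),(x+w,y),(x,y+hh),(x+w,y+hh),(x+w/2,y+hh/2)):print(onz(c,u,v,z).round(1))
# collar: gray circle via blue disc
b=cv2.inRange(h,(100,150,40),(125,255,255));b[130:]=0
q=max(cv2.findContours(b[:, 230:420].copy(),cv2.RETR_EXTERNAL,cv2.CHAIN_APPROX_NONE)[0],key=cv2.contourArea)
r=[onz(c,238+(x-1.5)/4,(y-1.5)/4,139)[:2] for x,y in((168,250),(508,250),(340,70),(340,437))];r=np.array(r);print("disc",r[:2].mean(0)[0],r[2:].mean(0)[1])
E
```

```text
[[629.5, 5.1], [673.2, 0.4], [668.5, -42.9], [625.0, -38.5]] [649.04380898 -18.9842331 ] 43.852486444412044 43.64976358435939 -6.007717645038171 -6.062665046041374
[[637.6, -5.0], [663.1, -7.7], [660.5, -32.9], [635.0, -30.2]] [649.04758171 -18.95704522] 25.67607266621088 25.311266984385025 -6.1321143456630915 -5.8407174439196154
294 200 50 84
[636.4 -84.4 283.7]
[657.  -84.4 283.7]
[ 635.7 -123.3  283.7]
[ 657.9 -123.3  283.7]
[ 646.8 -103.1  283.7]
disc 649.0444031566442 -18.89958645977095
```

```bash
python3 - <<'E'
from h import *
for f,cf,tc in(("w4","c4",(572.25,111.37,248.0)),("w5","c5",(646.65,-122.27,248.78))):
    c=np.load(cf+".npy",allow_pickle=True).item();im=cv2.imread(f"pics/{f}.png")
    h=cv2.cvtColor(im,cv2.COLOR_BGR2HSV); m=cv2.inRange(h,(0,120,20),(6,255,255))|cv2.inRange(h,(174,120,20),(180,255,255));m[:150]=0
    ys=np.where(m[:,318])[0];y0,y1=ys.min(),ys.max()+1;xs=np.where(m[230])[0];x0,x1=xs.min(),xs.max()+1
    A,B=[onz(c,319.5,y,tc[2]+35) for y in(y0,y1)];print(y0,y1,x0,x1,(A-tc).round(1),(B-tc).round(1),np.linalg.norm(A-B),(onz(c,x0,230,tc[2]+35)-tc).round(1),(onz(c,x1,230,tc[2]+35)-tc).round(1))
E
```

```text
199 344 293 344 [ 4.4 37.9 35. ] [ -2.5 -32.7  35. ] 70.92200595550293 [-8.1 25.4 35. ] [13.4 23.3 35. ]
199 344 293 640 [ 0.3 38.3 35. ] [  0.4 -32.6  35. ] 70.91699051075514 [-10.9  24.6  35. ] [135.7  24.8  35. ]
```

```bash
python3 -m jog '[{"dx":0.0003,"dy":0.009,"dz":0,"wx":0,"wy":0,"wz":-0.013,"grip":1},{"dx":0.0003,"dy":0.015,"dz":0,"wx":0,"wy":0,"wz":-0.013,"grip":1},{"dx":0.0003,"dy":0.016,"dz":-0.004,"wx":0,"wy":0,"wz":-0.013,"grip":1},{"dx":0.0003,"dy":0.016,"dz":-0.004,"wx":0,"wy":0,"wz":-0.013,"grip":1},{"dx":0.0003,"dy":0.016,"dz":-0.004,"wx":0,"wy":0,"wz":-0.013,"grip":1},{"dx":0.0003,"dy":0.016,"dz":-0.004,"wx":0,"wy":0,"wz":-0.014,"grip":1},{"dx":0.0003,"dy":0.010,"dz":-0.004,"wx":0,"wy":0,"wz":-0.013,"grip":1},{"dx":0.0003,"dy":0.0053,"dz":-0.004,"wx":0,"wy":0,"wz":-0.013,"grip":1},{"dx":0,"dy":0,"dz":-0.006,"wx":0,"wy":0,"wz":0,"grip":1},{"dx":0,"dy":0,"dz":0,"wx":0,"wy":0,"wz":0,"grip":1}]'
python3 -m jog '[{"dx":0,"dy":0,"dz":-0.002,"wx":0,"wy":0,"wz":0,"grip":1},{"dx":0,"dy":0,"dz":0,"wx":0,"wy":0,"wz":0,"grip":1},{"dx":0,"dy":0,"dz":0,"wx":0,"wy":0,"wz":0,"grip":1}]'
python3 - <<'E'
from h import *
a,_=grab("scene","pics/s6.png");b,_=grab("side","pics/d6.png");s=env.state();print(s["ee_pos"],s["ee_rot"])
cv2.imwrite("pics/m6.png",np.hstack([cv2.resize(a[150:270,280:410,::-1],(390,360),interpolation=2),cv2.resize(b[90:210,230:360,::-1],(390,360),interpolation=2)]))
E
```

```text
time_s: 7.8
ee_pos: [648.8, -20.9, 217.9]
ee_rot: [-179.9, 0.0, 84.0]
force: [-0.2, 0.2, -2.1]
gripper_width: 21.8
time_s: 8.1
ee_pos: [649.5, -21.3, 217.1]
ee_rot: [180.0, 0.0, 83.9]
force: [-0.2, -0.6, -1.8]
gripper_width: 21.9
[649.52381367 -21.04014392 217.17448971] [ 1.79972660e+02 -2.68826558e-03  8.39565964e+01]
```

View pics/m6.png

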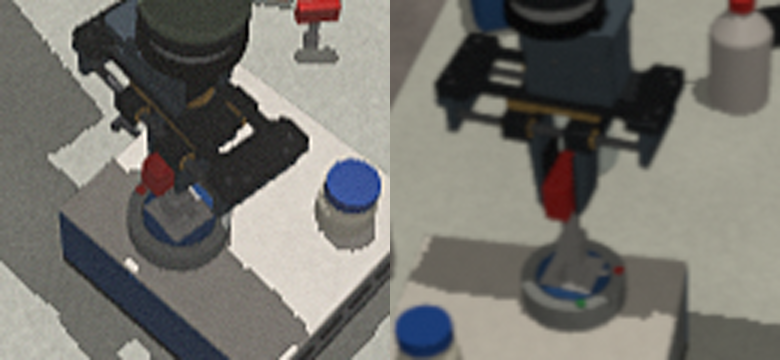

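The key hangs above the disc. I'll check where an upright key should project against what is seen.

```bash
python3 - <<'E'
from h import *
T=np.array([649.5,-21.0,217.2]); th=np.radians(84); L=np.array([np.cos(th),np.sin(th),0])
out=[]
for n,f,o in(("scene","s6",(280,150)),("side","d6",(230,90))):
    c=env.get_calibration(n);im=cv2.imread(f"pics/{f}.png");big=cv2.resize(im[o[1]:o[1]+90,o[0]:o[0]+95] if 0 else im[o[1]:o[1]+120,o[0]:o[0]+130],None,fx=3,fy=3,interpolation=2)
    def P(X):
        u,v=proj(c,X);return int((u-o[0]+.5)*3),int((v-o[1]+.5)*3)
    for z in (-70,-17,17.5,35):cv2.circle(big,P(T+[0,0,z]),2,(0,255,255),-1)
    for z in(0,35):
        for s in(-32,32):cv2.circle(big,P(T+L*s+[0,0,z]),2,(0,255,0),-1)
    cv2.circle(big,P([649,-19,140]),2,(255,0,255),-1)
    h=cv2.cvtColor(im,cv2.COLOR_BGR2HSV); out.append(big)
cv2.imwrite("pics/m7.png",np.hstack(out))
E
```

```text
(no output)
```

View pics/m7.png

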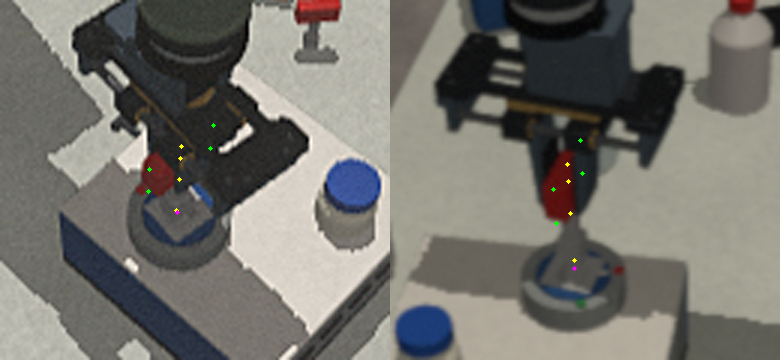

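The projections match, so the key is upright and near the axis. Descending with a +1.5 mm y correction.

```bash
python3 -m jog '[{"dx":-0.0003,"dy":0.0017,"dz":-0.003,"wx":0,"wy":0,"wz":0,"grip":1},{"dx":0,"dy":0,"dz":-0.003,"wx":0,"wy":0,"wz":0,"grip":1},{"dx":0,"dy":0,"dz":-0.003,"wx":0,"wy":0,"wz":0,"grip":1},{"dx":0,"dy":0,"dz":-0.003,"wx":0,"wy":0,"wz":0,"grip":1},{"dx":0,"dy":0,"dz":-0.002,"wx":0,"wy":0,"wz":0,"grip":1},{"dx":0,"dy":0,"dz":0,"wx":0,"wy":0,"wz":0,"grip":1},{"dx":0,"dy":0,"dz":0,"wx":0,"wy":0,"wz":0,"grip":1}]'
```

```text
time_s: 8.9
ee_pos: [649.5, -18.1, 203.9]
ee_rot: [179.9, -0.1, 84.0]
force: [-0.7, 3.8, 3.7]
gripper_width: 21.6
```

```bash
python3 -m jog '[{"dx":0,"dy":0,"dz":-0.002,"wx":0,"wy":0,"wz":0,"grip":1},{"dx":0,"dy":0,"dz":-0.002,"wx":0,"wy":0,"wz":0,"grip":1},{"dx":0,"dy":0,"dz":0,"wx":0,"wy":0,"wz":0,"grip":1},{"dx":0,"dy":0,"dz":0,"wx":0,"wy":0,"wz":0,"grip":1}]'
```

```text
time_s: 9.3
ee_pos: [649.6, -17.7, 198.6]
ee_rot: [180.0, -0.1, 84.0]
force: [1.2, 6.1, 1.1]
gripper_width: 21.5
```

```bash
python3 -m jog '[{"dx":0,"dy":0.001,"dz":-0.002,"wx":0,"wy":0,"wz":0,"grip":1},{"dx":0,"dy":0,"dz":-0.002,"wx":0,"wy":0,"wz":0,"grip":1},{"dx":0,"dy":0,"dz":-0.002,"wx":0,"wy":0,"wz":0,"grip":1},{"dx":0,"dy":0,"dz":-0.002,"wx":0,"wy":0,"wz":0,"grip":1},{"dx":0,"dy":0,"dz":0,"wx":0,"wy":0,"wz":0,"grip":1},{"dx":0,"dy":0,"dz":0,"wx":0,"wy":0,"wz":0,"grip":1}]'
```

```text
time_s: 9.9
ee_pos: [649.1, -17.5, 190.4]
ee_rot: [-180.0, -0.1, 84.0]
force: [-0.2, 5.7, -0.3]
gripper_width: 21.3
```

```bash
python3 -m jog '[{"dx":0,"dy":0.001,"dz":-0.0015,"wx":0,"wy":0,"wz":0,"grip":1},{"dx":0,"dy":0,"dz":-0.0015,"wx":0,"wy":0,"wz":0,"grip":1},{"dx":0,"dy":0,"dz":-0.0015,"wx":0,"wy":0,"wz":0,"grip":1},{"dx":0,"dy":0,"dz":-0.0015,"wx":0,"wy":0,"wz":0,"grip":1},{"dx":0,"dy":0,"dz":0,"wx":0,"wy":0,"wz":0,"grip":1},{"dx":0,"dy":0,"dz":0,"wx":0,"wy":0,"wz":0,"grip":1}]'
```

```text
time_s: 10.5
ee_pos: [648.9, -17.3, 185.9]
ee_rot: [180.0, 0.0, 84.0]
force: [0.1, 2.7, 5.3]
gripper_width: 21.6
```

It is at the bottom (tip about 24 mm deep, 5 N contact). Turning clockwise.

```bash
python3 -m jog '[{"dx":0.0001,"dy":0,"dz":0,"wx":0,"wy":0,"wz":-0.08,"grip":1},{"dx":0.0001,"dy":0,"dz":0,"wx":0,"wy":0,"wz":-0.08,"grip":1},{"dx":0.0001,"dy":-0.0001,"dz":0,"wx":0,"wy":0,"wz":-0.08,"grip":1},{"dx":0.0001,"dy":-0.0001,"dz":0,"wx":0,"wy":0,"wz":-0.08,"grip":1},{"dx":0.0001,"dy":-0.0001,"dz":0,"wx":0,"wy":0,"wz":-0.08,"grip":1},{"dx":0.0001,"dy":-0.0001,"dz":0,"wx":0,"wy":0,"wz":-0.08,"grip":1},{"dx":0.0001,"dy":-0.0001,"dz":0,"wx":0,"wy":0,"wz":-0.08,"grip":1},{"dx":0.0001,"dy":-0.0001,"dz":0,"wx":0,"wy":0,"wz":-0.08,"grip":1},{"dx":0,"dy":0,"dz":0,"wx":0,"wy":0,"wz":0,"grip":1}]'; python3 -c "
from h import *;s=env.state();print(s['torque'],s['qpos'])"
```

```text
time_s: 11.4
ee_pos: [650.1, -17.4, 185.9]
ee_rot: [180.0, -0.1, 47.3]
force: [-0.2, 3.4, 4.6]
gripper_width: 21.5
[ 0.9997238   0.23400808 -0.03239931] [-2.55673645e+00  2.60673025e+01  8.15670756e+01  2.71556131e-02
  7.22992195e+01  4.01751944e+01]
```

```bash
python3 -m jog '[{"dx":0,"dy":0,"dz":0,"wx":0,"wy":0,"wz":-0.08,"grip":1},{"dx":0,"dy":0,"dz":0,"wx":0,"wy":0,"wz":-0.08,"grip":1},{"dx":0,"dy":0,"dz":0,"wx":0,"wy":0,"wz":-0.08,"grip":1},{"dx":0,"dy":0,"dz":0,"wx":0,"wy":0,"wz":-0.08,"grip":1},{"dx":0,"dy":0,"dz":0,"wx":0,"wy":0,"wz":-0.08,"grip":1},{"dx":0,"dy":0,"dz":0,"wx":0,"wy":0,"wz":-0.08,"grip":1},{"dx":0,"dy":0,"dz":0,"wx":0,"wy":0,"wz":-0.08,"grip":1},{"dx":0,"dy":0,"dz":0,"wx":0,"wy":0,"wz":0,"grip":1}]'; python3 -c "
from h import *;s=env.state();print(s['torque'],s['ee_rot'])"
python3 -m jog '[{"dx":0,"dy":0,"dz":0,"wx":0,"wy":0,"wz":-0.05,"grip":1},{"dx":0,"dy":0,"dz":0,"wx":0,"wy":0,"wz":-0.04,"grip":1},{"dx":0,"dy":0,"dz":0,"wx":0,"wy":0,"wz":0,"grip":1},{"dx":0,"dy":0,"dz":0,"wx":0,"wy":0,"wz":0,"grip":1}]'; python3 -c "
from h import *;s=env.state();print(s['torque'],s['ee_rot'])"
```

```text
time_s: 12.2
ee_pos: [650.1, -17.8, 185.9]
ee_rot: [180.0, -0.1, 15.2]
force: [-0.7, 3.3, 4.7]
gripper_width: 21.9
[0.77468566 0.2658193  0.00348877] [ 1.79956363e+02 -6.08329989e-02  1.51793094e+01]
time_s: 12.6
ee_pos: [650.1, -17.9, 185.9]
ee_rot: [180.0, -0.1, 10.1]
force: [-0.3, 2.7, 4.7]
gripper_width: 21.8
[0.73794083 0.28160494 0.0165624 ] [ 1.79955767e+02 -6.13469705e-02  1.00968607e+01]
```

```bash
for i in 1; do python3 -m jog '[{"dx":0,"dy":0,"dz":0,"wx":0,"wy":0,"wz":-0.04,"grip":1},{"dx":0,"dy":0,"dz":0,"wx":0,"wy":0,"wz":-0.03,"grip":1},{"dx":0,"dy":0,"dz":0,"wx":0,"wy":0,"wz":0,"grip":1},{"dx":0,"dy":0,"dz":0,"wx":0,"wy":0,"wz":0,"grip":1}]'; done; python3 -c "
from h import *;s=env.state();print(s['torque'],s['ee_rot'])"
python3 -m jog '[{"dx":0,"dy":0,"dz":0,"wx":0,"wy":0,"wz":-0.04,"grip":1},{"dx":0,"dy":0,"dz":0,"wx":0,"wy":0,"wz":0,"grip":1},{"dx":0,"dy":0,"dz":0,"wx":0,"wy":0,"wz":0,"grip":1}]'; python3 -c "
from h import *;s=env.state();print(s['torque'],s['ee_rot'])"
```

```text
time_s: 13.0
ee_pos: [650.2, -17.8, 185.9]
ee_rot: [180.0, -0.1, 6.1]
force: [-1.0, 3.4, 5.6]
gripper_width: 21.6
[0.71547109 0.26920554 0.10617772] [ 1.79959659e+02 -7.27983652e-02  6.10554314e+00]
time_s: 13.3
ee_pos: [650.3, -17.6, 185.9]
ee_rot: [180.0, -0.1, 3.9]
force: [-0.6, 4.0, 4.3]
gripper_width: 21.9
[0.88063485 0.1741546  0.31702059] [ 1.79971040e+02 -9.25916596e-02  3.86096458e+00]
```

```bash
python3 -m jog '[{"dx":0,"dy":0,"dz":0,"wx":0,"wy":0,"wz":-0.03,"grip":1},{"dx":0,"dy":0,"dz":0,"wx":0,"wy":0,"wz":0,"grip":1},{"dx":0,"dy":0,"dz":0,"wx":0,"wy":0,"wz":0,"grip":1}]'; python3 -c "
from h import *;s=env.state();print(s['torque'],s['ee_rot'])"
python3 -m jog '[{"dx":0,"dy":0,"dz":0,"wx":0,"wy":0,"wz":0,"grip":-0.2},{"dx":0,"dy":0,"dz":0,"wx":0,"wy":0,"wz":0,"grip":-0.2},{"dx":0,"dy":0,"dz":0,"wx":0,"wy":0,"wz":0,"grip":-0.2},{"dx":0,"dy":0,"dz":0,"wx":0,"wy":0,"wz":0,"grip":-0.2},{"dx":0,"dy":0,"dz":0.02,"wx":0,"wy":0,"wz":0,"grip":-0.2},{"dx":0,"dy":0,"dz":0.03,"wx":0,"wy":0,"wz":0,"grip":-0.2},{"dx":0,"dy":0,"dz":0.03,"wx":0,"wy":0,"wz":0,"grip":-0.2},{"dx":0,"dy":0,"dz":0.01,"wx":0,"wy":0,"wz":0,"grip":-0.2},{"dx":0,"dy":0,"dz":0,"wx":0,"wy":0,"wz":0,"grip":-0.2}]'
```

```text
time_s: 13.6
ee_pos: [650.2, -17.6, 185.9]
ee_rot: [180.0, -0.1, 2.2]
force: [-0.5, 4.0, 4.9]
gripper_width: 22.1
[0.84639572 0.21126784 0.82009044] [ 1.79952227e+02 -8.36138911e-02  2.24510486e+00]
time_s: 14.5
ee_pos: [650.5, -17.8, 276.3]
ee_rot: [180.0, -0.2, 2.0]
force: [0.3, 0.2, 0.0]
gripper_width: 55.0
```

Released and clear. Now the tray handle: going to its right side so the wrist camera sees the bar, with the jaws turned across it.

```bash
python3 -m jog '[{"dx":-0.013,"dy":0.001,"dz":0,"wx":0,"wy":0,"wz":0.14,"grip":-0.2},{"dx":-0.013,"dy":0.001,"dz":0,"wx":0,"wy":0,"wz":0.14,"grip":-0.2},{"dx":-0.013,"dy":0.001,"dz":0,"wx":0,"wy":0,"wz":0.14,"grip":-0.2},{"dx":-0.013,"dy":0.001,"dz":0,"wx":0,"wy":0,"wz":0.14,"grip":-0.2},{"dx":-0.013,"dy":0.001,"dz":0,"wx":0,"wy":0,"wz":0.14,"grip":-0.2},{"dx":-0.013,"dy":0.001,"dz":0,"wx":0,"wy":0,"wz":0.14,"grip":-0.2},{"dx":-0.013,"dy":0.001,"dz":0,"wx":0,"wy":0,"wz":0.14,"grip":-0.2},{"dx":-0.013,"dy":0.001,"dz":0,"wx":0,"wy":0,"wz":0.14,"grip":-0.2},{"dx":-0.013,"dy":0.001,"dz":0,"wx":0,"wy":0,"wz":0.14,"grip":-0.2},{"dx":-0.012,"dy":0.001,"dz":0,"wx":0,"wy":0,"wz":0.14,"grip":-0.2}]'
python3 -m jog '[{"dx":0,"dy":0.001,"dz":-0.01,"wx":0,"wy":0,"wz":0.1,"grip":0.2},{"dx":0,"dy":0.001,"dz":-0.01,"wx":0,"wy":0,"wz":0.076,"grip":0.2},{"dx":0,"dy":0,"dz":0,"wx":0,"wy":0,"wz":0,"grip":0.2},{"dx":0,"dy":0,"dz":0,"wx":0,"wy":0,"wz":0,"grip":0.2}]'
python3 - <<'E'
from h import *
im,c=grab("wrist","pics/w8.png"); print(env.state()["ee_pos"],env.state()["ee_rot"],env.state()["gripper_width"])
np.save("c8.npy",c,allow_pickle=True); print(proj(c,[520.6,77,80]),proj(c,[650,-18,221]))
E
```

```text
time_s: 15.5
ee_pos: [519.2, -7.6, 272.7]
ee_rot: [-179.8, 0.0, 82.6]
force: [-0.3, 0.1, 0.4]
gripper_width: 54.5
time_s: 15.9
ee_pos: [520.3, -5.7, 253.7]
ee_rot: [-179.9, -0.0, 92.3]
force: [0.4, 0.3, 0.2]
gripper_width: 36.9
[520.72325776  -5.66353027 254.33537308] [-1.79930598e+02 -8.21320201e-04  9.22697748e+01] 36.63216458977157
(np.float64(322.99310115099814), np.float64(94.43136118260993)) (np.float64(518.4822103661153), np.float64(253.16185453904552))
```

View pics/w8.png

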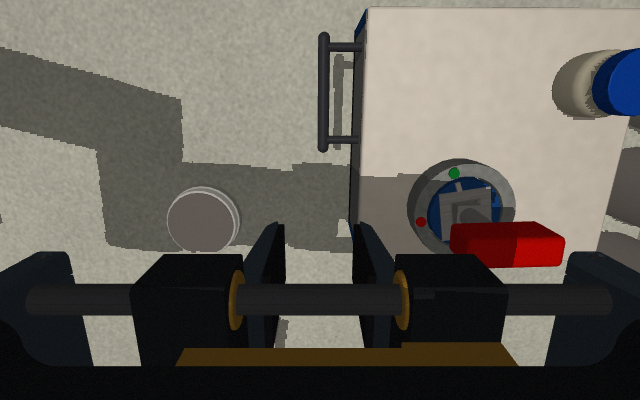

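The view shows the white mark at the green dot, the key standing in the lock, and the bar at (323,92) where expected. I'll move over the bar, descend and grip.

```bash
python3 -m jog '[{"dx":0,"dy":0.012,"dz":0,"wx":0,"wy":0,"wz":0,"grip":0.35},{"dx":0,"dy":0.02,"dz":0,"wx":0,"wy":0,"wz":0,"grip":0.35},{"dx":0,"dy":0.02,"dz":0,"wx":0,"wy":0,"wz":0,"grip":0.35},{"dx":0,"dy":0.02,"dz":-0.01,"wx":0,"wy":0,"wz":0,"grip":0.35},{"dx":0,"dy":0.011,"dz":-0.02,"wx":0,"wy":0,"wz":0,"grip":0.35},{"dx":0,"dy":0,"dz":-0.03,"wx":0,"wy":0,"wz":0,"grip":0.35},{"dx":0,"dy":0,"dz":-0.03,"wx":0,"wy":0,"wz":0,"grip":0.35},{"dx":0,"dy":0,"dz":-0.03,"wx":0,"wy":0,"wz":0,"grip":0.35},{"dx":0,"dy":0,"dz":-0.02,"wx":0,"wy":0,"wz":0,"grip":0.35},{"dx":0,"dy":0,"dz":0,"wx":0,"wy":0,"wz":0,"grip":0.35}]'
python3 -m jog '[{"dx":0,"dy":0,"dz":-0.01,"wx":0,"wy":0,"wz":0,"grip":0.35},{"dx":0,"dy":0,"dz":-0.01,"wx":0,"wy":0,"wz":0,"grip":0.35},{"dx":0,"dy":0,"dz":-0.01,"wx":0,"wy":0,"wz":0,"grip":0.35},{"dx":0,"dy":0,"dz":0,"wx":0,"wy":0,"wz":0,"grip":0.35}]'
```

```text
time_s: 16.95
ee_pos: [518.9, 77.9, 112.5]
ee_rot: [-179.7, 0.0, 92.3]
force: [-0.6, 0.3, -0.3]
gripper_width: 29.6
time_s: 17.35
ee_pos: [520.1, 77.3, 83.9]
ee_rot: [-179.9, 0.0, 92.3]
force: [-0.6, -0.6, -0.6]
gripper_width: 29.8
```

```bash
python3 -m jog '[{"dx":0,"dy":0,"dz":-0.01,"wx":0,"wy":0,"wz":0,"grip":0.35},{"dx":0,"dy":0,"dz":-0.01,"wx":0,"wy":0,"wz":0,"grip":0.35},{"dx":0,"dy":0,"dz":0,"wx":0,"wy":0,"wz":0,"grip":1},{"dx":0,"dy":0,"dz":0,"wx":0,"wy":0,"wz":0,"grip":1},{"dx":0,"dy":0,"dz":0,"wx":0,"wy":0,"wz":0,"grip":1},{"dx":0,"dy":0,"dz":0,"wx":0,"wy":0,"wz":0,"grip":1}]' 20
```

```text
time_s: 17.95
ee_pos: [521.0, 77.4, 65.1]
ee_rot: [180.0, -0.0, 92.3]
force: [-0.3, -1.1, -1.6]
gripper_width: 10.3
```

```bash
python3 -m jog '[{"dx":-0.005,"dy":-0.0002,"dz":0,"wx":0,"wy":0,"wz":0,"grip":1},{"dx":-0.008,"dy":-0.0003,"dz":0,"wx":0,"wy":0,"wz":0,"grip":1},{"dx":-0.01,"dy":-0.0004,"dz":0,"wx":0,"wy":0,"wz":0,"grip":1},{"dx":-0.01,"dy":-0.0004,"dz":0,"wx":0,"wy":0,"wz":0,"grip":1},{"dx":-0.01,"dy":-0.0004,"dz":0,"wx":0,"wy":0,"wz":0,"grip":1},{"dx":-0.01,"dy":-0.0004,"dz":0,"wx":0,"wy":0,"wz":0,"grip":1},{"dx":-0.01,"dy":-0.0004,"dz":0,"wx":0,"wy":0,"wz":0,"grip":1},{"dx":-0.008,"dy":-0.0003,"dz":0,"wx":0,"wy":0,"wz":0,"grip":1},{"dx":-0.005,"dy":-0.0002,"dz":0,"wx":0,"wy":0,"wz":0,"grip":1},{"dx":0,"dy":0,"dz":0,"wx":0,"wy":0,"wz":0,"grip":1}]'
python3 -m jog '[{"dx":-0.002,"dy":0,"dz":0,"wx":0,"wy":0,"wz":0,"grip":1},{"dx":-0.002,"dy":-0.0002,"dz":0,"wx":0,"wy":0,"wz":0,"grip":1},{"dx":-0.001,"dy":0,"dz":0,"wx":0,"wy":0,"wz":0,"grip":1},{"dx":0,"dy":0,"dz":0,"wx":0,"wy":0,"wz":0,"grip":1},{"dx":0,"dy":0,"dz":0,"wx":0,"wy":0,"wz":0,"grip":1}]'
```

```text
time_s: 18.95
ee_pos: [443.2, 74.7, 65.0]
ee_rot: [-179.9, -0.0, 92.3]
force: [-2.5, 5.1, 0.9]
gripper_width: 10.4
time_s: 19.45
ee_pos: [441.1, 74.6, 65.1]
ee_rot: [179.9, -0.0, 92.3]
force: [2.3, 5.7, -3.8]
gripper_width: 10.3
```

```bash
python3 -m jog '[{"dx":-0.001,"dy":0,"dz":0,"wx":0,"wy":0,"wz":0,"grip":1},{"dx":-0.001,"dy":0,"dz":0,"wx":0,"wy":0,"wz":0,"grip":1},{"dx":-0.001,"dy":0,"dz":0,"wx":0,"wy":0,"wz":0,"grip":1},{"dx":0,"dy":0,"dz":0,"wx":0,"wy":0,"wz":0,"grip":1},{"dx":0,"dy":0,"dz":0,"wx":0,"wy":0,"wz":0,"grip":1}]'
```

```text
time_s: 19.95
ee_pos: [441.1, 74.6, 65.2]
ee_rot: [179.5, -0.0, 92.4]
force: [8.9, 4.0, -9.4]
gripper_width: 10.3
```

The stop is felt (8.9 N with no further travel). Relaxing, releasing and lifting clear.

```bash
python3 -m jog '[{"dx":0.0015,"dy":0,"dz":0,"wx":0,"wy":0,"wz":0,"grip":1},{"dx":0,"dy":0,"dz":0,"wx":0,"wy":0,"wz":0,"grip":0.35},{"dx":0,"dy":0,"dz":0,"wx":0,"wy":0,"wz":0,"grip":0.35},{"dx":0,"dy":0,"dz":0,"wx":0,"wy":0,"wz":0,"grip":0.35},{"dx":0,"dy":0,"dz":0,"wx":0,"wy":0,"wz":0,"grip":0.35},{"dx":0,"dy":0,"dz":0.015,"wx":0,"wy":0,"wz":0,"grip":0.35},{"dx":0,"dy":0,"dz":0.03,"wx":0,"wy":0,"wz":0,"grip":0.35},{"dx":0,"dy":0,"dz":0.03,"wx":0,"wy":0,"wz":0,"grip":0.35},{"dx":0,"dy":0,"dz":0.03,"wx":0,"wy":0,"wz":0,"grip":0.35},{"dx":0,"dy":0,"dz":0.03,"wx":0,"wy":0,"wz":0,"grip":0.35}]'
python3 -m jog '[{"dx":0,"dy":-0.02,"dz":0.03,"wx":0,"wy":0,"wz":0,"grip":0.35},{"dx":0,"dy":-0.03,"dz":0.03,"wx":0,"wy":0,"wz":0,"grip":0.35},{"dx":0,"dy":-0.03,"dz":0,"wx":0,"wy":0,"wz":0,"grip":0.35},{"dx":0.02,"dy":-0.02,"dz":0,"wx":0,"wy":0,"wz":0,"grip":0.35},{"dx":0.02,"dy":-0.01,"dz":0,"wx":0,"wy":0,"wz":0,"grip":0.35},{"dx":0.02,"dy":0,"dz":0,"wx":0,"wy":0,"wz":0,"grip":0.35},{"dx":0.02,"dy":0,"dz":0,"wx":0,"wy":0,"wz":0,"grip":0.35},{"dx":0,"dy":0,"dz":0,"wx":0,"wy":0,"wz":0,"grip":0.35},{"dx":0,"dy":0,"dz":0,"wx":0,"wy":0,"wz":0,"grip":0.35}]'
python3 - <<'E'
from h import *
im,c=grab("wrist","pics/w9.png"); print(env.state()["ee_pos"],env.state()["force"])
b,cb=grab("side");cv2.imwrite("pics/d9.png",b[:,:,::-1])
print("bar exp",proj(c,[440.8,74.6,80]))
np.save("c9.npy",c,allow_pickle=True)
top=cv2.resize(im[:300,:,::-1],(640,300));cv2.imwrite("pics/f9.png",np.vstack([top,b[100:400,:,::-1]]))
E
```

```text
time_s: 20.95
ee_pos: [437.9, 73.9, 201.2]
ee_rot: [-180.0, 0.0, 92.4]
force: [0.0, 0.7, 0.1]
gripper_width: 29.9
time_s: 21.85
ee_pos: [517.7, -35.9, 259.5]
ee_rot: [-179.9, 0.0, 92.4]
force: [-0.3, 0.2, 0.2]
gripper_width: 29.8
[517.3832193  -35.81830163 259.72149089] [-0.08871118  0.2763279  -0.27285764]
bar exp (np.float64(243.3452244581626), np.float64(60.4585282866519))
```

View pics/f9.png

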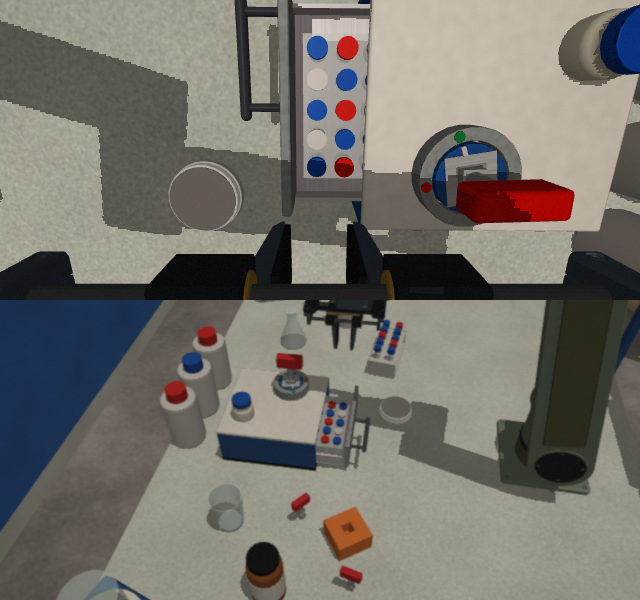

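```bash
python3 - <<'E'
from h import *
th=np.radians(5);L=np.array([np.cos(th),np.sin(th),0]);N=np.array([-L[1],L[0],0])
for n,f,box in(("wrist","w9",(430,150,600,250)),("side","d9",(265,140,320,185))):
    c=np.load("c9.npy",allow_pickle=True).item() if n=="wrist" else env.get_calibration(n)
    h=cv2.cvtColor(cv2.imread(f"pics/{f}.png"),cv2.COLOR_BGR2HSV);m=cv2.inRange(h,(0,130,40),(6,255,255))|cv2.inRange(h,(174,130,40),(180,255,255))
    x0,y0,x1,y1=box;print(n,"seen",np.array(cv2.boundingRect(m[y0:y1,x0:x1]))+[x0,y0,0,0])
    for zc in(203.5,210):
        P=np.array([proj(c,np.array([649,-19,zc])+a*32*L+b*11*N+[0,0,d*17.5]) for a in(-1,1) for b in(-1,1) for d in(-1,1)]);print(zc,P.min(0).round(1),np.ptp(P,axis=0).round(1))
E
```

```text
wrist seen [430 179 144  44]
203.5 [453.2 176.9] [125.3  49.1]
210 [456.6 178.9] [129.7  50.8]
side seen [277 153  31  28]
203.5 [275.6 151.1] [27.9 18.2]
210 [275.4 149.1] [28.  18.3]
```

```bash
python3 -c "
from h import *;print(env.job_done(),env.state()['time_s'])"
```

```text
the job is handed in; nothing more can be done
the job is handed in; nothing more can be done
```

The job is handed in, at about 22 s on the robot clock. It gave no verdict, so the results below are from my own checks.

**What I did:** I took the largest red-handled key from its stand and pushed it home in the lock. I then turned the lock clockwise to its stop, released the key, and drew the tray out until it stopped.

**Last checks:**
- **Key depth:** the key bottomed about 24 mm deep with about 5 N of contact. After release, the side view put the handle's top about 2 px lower than a fully home key would project, so there is no sign of it riding up. The wrist view's box for this check also took in the red dot, so only its right edge was usable (about 4 px inside the expected edge).
- **Lock:** torque rose to about 0.8 N m at the stop, and the white mark lies at the green dot.
- **Tray:** it travelled about 80 mm. A further 3 mm of pull gave no motion and force rose to about 9 N. After release, the bar was seen within about 1 px of where that puts it.
- **Surroundings:** in the final views the bystanders look undisturbed. I judged this by eye and did not measure it. The tool force read near zero with the arm clear of everything.

**What went wrong:** my first move was refused because its rows left out some fields, and nothing moved. During insertion there was a side force of up to about 6 N, which I reduced to 2.7 N with small shifts in y; it was back to about 4 N at the stop, and zero once the key was released.

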